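# Hang a board carrier on the sloped rail and dock it

### The job

Pick up the circuit-board carrier by its grip tab, bring its open side over the sloped rail and hang both hooks gently on the upper half of the rail, feeling for the bar because the rail's clamp height is not known exactly. Only once the rail bears it, let go and let the carrier slide down by itself until it stops at the spring catch, then push it gently on downhill past the catch until it sits fully home against the rubber buffer, and leave it hanging there. Do not knock the rail hard, press hard on the rail or the buffer, or disturb the other things on the bench.

Things in the scene. Friction and masses are not known exactly. Their poses are not given: they have to be found in the camera images.
- carrier_tab (a point): Grip point in the carrier's black tab, 138 mm above the carrier's underside. Tab: 12 mm thick in x, 30 mm long in y, 30 mm down to the flat spine it stands on and 26 mm up to its top. Carrier 0.34 to 0.5 kg, aluminium, stands upright on the bench, 164 mm high. Axes: x across, the +x side is open; y along, the +y end leads downhill; z up.
- carrier_hooks (a point): Same axes; midway between the two hooks under the spine, where the top of the bar lies when seated in their V-grooved white nylon shoes, 41 mm below carrier_tab. Hooks at y -40 and +40 mm, 16 mm long; in each, lips on both sides reach 13 mm below this point, slot between them 20 mm wide in x. Spine above: x -30 to +15 mm, y -50 to +50 mm, its top 11 mm above this point.
- carrier_ridge (a point): Same axes; top of the round steel ridge (6 mm high, 12 mm wide) across the spine near its leading end, y +44 mm and 17 mm above carrier_hooks.
- carrier_tray (a point): Same axes; floor of the carrier's tray, 5 mm above its underside, 92 mm below carrier_hooks. Tray x -31 to +40, y -50 to +50 mm, with a circuit board whose parts reach 21 mm above this point. Back plate at x -30 mm joins tray and spine; on the +x side the gap from the parts up to the hooks' lips (21 to 79 mm above this point) is open: the rail enters there.
- rail_stand: Fixed stand of the rail; origin on the bench below the rail's middle; y along the rail, downhill to +y, x across, z up. Rail: smooth steel bar, 12 mm thick, over x = 0, y -190 to +190 mm, falling 8 degrees (0.14 rad) to +y, rigid. Height of its axis at y = 0: 160 mm, but up to 16 mm higher or lower each time, not reported. Posts 225 mm high, with 30 mm clamps, at y -200 and +200 mm.
- stand_load (a point): Stand's axes; mark on the foot strip, 8 mm above the bench, below the upper part of the rail (stand y -90 mm), a good place to hang the carrier. To seat both hooks together tilt the carrier 8 degrees, +y end lower. The bar's top is there about 170 mm above this mark, give or take 16 mm. Shoes slide down the bar by themselves, friction about 0.09.
- stand_catch (a point): Stand's axes; on the foot strip, 8 mm high, below the nose of the spring catch (stand y +141 mm). Round nose 12 mm wide, underside 12 mm above the bar's top, held down by a spring; 16 mm housing and an arm above it, up to 80 mm over the bar, from the lower post. The sliding ridge stops at the nose: grip point then at stand y about +91 mm. A downhill push of about 5 N passes it.
- stand_buffer (a point): Stand's axes; on the foot strip, 8 mm high, below the face of the rubber buffer round the bar (stand y +155 mm, 26 mm diameter), the rail's end stop. Gives 8 mm at 1.5 N per mm, then is hard. Home: ridge behind the nose, spine's end at the buffer, grip point at stand y about +111 mm. Push low on the tab: high up it can lift the rear hook off.
- spool_mid (a point): Bystander, leave in place: grey flanged reel standing on its end, 60 mm diameter, 40 mm high; point at its middle.
- tin_mid (a point): Bystander, leave in place: round aluminium tin, 64 mm diameter, 50 mm high; point at its middle.
- pliers_mid (a point): Bystander, leave in place: small pliers lying flat, about 130 mm long, 60 mm wide, 16 mm high; point at its middle.
- jar_mid (a point): Bystander, leave in place: round jar with black cap, 52 mm diameter, 70 mm high; point at its middle.
- loose_board_mid (a point): Bystander, leave in place: white circuit board standing on edge in a wooden foot, 90 x 60 mm, 56 mm high; point at its middle.
- driver_mid (a point): Bystander, leave in place: screwdriver lying flat, 170 mm long, about 30 mm thick; point at its middle.
- parts_tray_mid (a point): Bystander, leave in place: open white tray with dividers, 100 x 130 mm, 30 mm high; point at its middle.

How it is judged:
By the outcome, as a careful person would: the job done as asked, in the order asked, and still so for the second after the job is handed in, with the robot touching nothing.
It also fails if it takes over 59 s, if anything falls off the work surface, if the arm or the gripper's body presses on something with over 40 N, if the wrist force passes 120 N, or if a joint passes its speed limit or range.

### The arm

A 6-joint arm with a two-finger parallel gripper is mounted at the origin on the work surface. World frame = base frame: x ahead of the robot, y to its left, z up, the work surface at z = 0. Lengths are in mm, angles in rad, forces in N, time in s.
With the tool pointing down it reaches from about 300 to 775 mm from the base axis. Payload 14.6 kg.
Tool frame: the origin (TCP) lies on the centre line of the jaws, within the pads' length; the fingertips stand 11 mm ahead of it and the grasp point (between the pads) lies 8 mm behind it; x points along the fingers, y is the direction in which the jaws open and shut, and the axes are right-handed (so a half turn about x gives the same grasp; the last joint's range is limited). The gripper opens to 94 mm and grips with 3 to 60 N. Pads are 16 mm wide; open, the fingers measure 119 mm over their backs; the gripper's body (75 mm by 177 mm) begins 78 mm behind the grasp point.
Start: joints at [1.149, 0.3, 1.521, -0, 1.321, -0.067], TCP at [191.068, 515.735, 216.446] pointing down, gripper open.
Joint ranges: [-3.03, 3.03], [-0.79, 2.21], [0.23, 2.52], [-1.04, 4.18], [0, 3.07], [-2.55, 2.55]. Speed limits (rad/s): [2.22, 2.22, 2.57, 3.14, 3.14, 3.14].

### API

Orientations are given as [roll, pitch, yaw] about the fixed x, y, z axes, in that order (R = Rz(yaw) Ry(pitch) Rx(roll)).
In Python, from cell import manip gives the robot as it stands.
- The arm moves only by the shell command python3 -m handwheel 'ROWS' [OPENING] [FORCE]. ROWS is JSON, a list of rows, each a list of 2 entries, a list of its own where there are three numbers: the shift along the tool's x, y, z in mm, then the turn about the tool's x in rad. In form: [[[x, y, z], spin], ...]. A call has exactly 10 rows; each row shifts and turns the commanded pose from where the row before left it, along the tool's axes as they then stand; what a row does not reach is not made up. A row lasts 1/8 s, in which the tool goes at most 62.5 mm and 10.7 degrees, less where a joint would pass 70% of its speed; a pose out of reach is approached as far as the arm can. A call with a gripper value outside its range is refused whole. OPENING is the closure in counts, from 0 (fully open) to 255 (shut), set as the call begins (- or left out, the last holds). The fingers move at their own pace and stop on an object; FORCE is the grip in N (left out, the last holds). Time passes only in rows, so rows that do not move let the fingers close, or fill a call up. It gives the time, the measured TCP pose, the force and the opening at its end, in the units of the state.
- manip.read_state(): the state, without advancing time (a new reading comes with each control period).
- manip.camera(name): name is "side" or "top" or "wrist"; returns a dict with "pixels" (384x512x3 uint8, red, green, blue), "z_map" (384x512 float32, mm along the optical axis (not along the pixel's ray), 0 where there is no reading), "mtx" (3x3 intrinsics, pixels), "xyz" and "orientation" of the camera in the world. Camera axes: x right, y up, looking along -z (the intrinsics and any distortion apply to the point x, -y, -z); pixel columns grow to the right and rows downward; lengths in mm; the calibration is good to about 2 mm. The wrist camera is an equidistant fisheye: a pixel r from the principal point sees the ray r / f radians off the axis. A picture is of the moment at which its call begins.
- manip.sign_off(): hands the job in, once; it reports no verdict.
Trained networks look in the newest picture that a camera, given by its name, has taken for a name from the list of things; names that differ only in an ending like _2 or _b are one class to them, and where a whole thing is asked for, a point or a joint stands for the part that bears it (a point fixed in the world has none). Each returns a list of dicts, best first, with "confidence" (0 to 1); they miss things now and then, are a little off and sometimes report something else, mostly with a low value. They report only what shows in the picture. A call takes as long as a camera call.
- manip.cut_out(target, camera): "region" (384x512 bool, what is visible of it) and "centre" ([column, row] in pixels, amid what is visible of it).
The state is a dict: "clock": time; "joints": joint angles; "qd": joint speeds; "effort": joint torques, N m; "eef_pos": TCP position; "eef_rot": TCP orientation; "wrist_force": force on the tool from outside, world axes, zero at the start; "moment": the same for the moment, N m; "finger_gap": finger opening in mm.
Only numpy, scipy, OpenCV 4.12 (cv2) and the standard library are available. Lean on these libraries where they do the work, as an engineer would, in place of code of your own. Each camera call takes 0.05 s, during which the arm holds its last target. There are 200 camera calls.

## Working session

There is one attempt and no reset: what is moved stays moved. The work goes in short steps, Python scripts to look and compute and a shell command to move; the robot and the scene stay as the last step left them, time stands still between calls to the robot, and variables do not carry over. Pictures are saved under pics/ and viewed, about 8 in all and at most 12, crops included, and the job is handed in when it is done.

```bash
mkdir -p pics; cat > h.py <<'E'
import numpy as np, cv2
from scipy.spatial.transform import Rotation as R
from cell import manip
def cam_R(c):
    o=np.array(c["orientation"],float)
    return o if o.shape==(3,3) else R.from_euler('xyz',o).as_matrix()
def cloud(c,name):
    K=np.array(c["mtx"]); h,w=c["z_map"].shape
    u,v=np.meshgrid(np.arange(w),np.arange(h)); z=c["z_map"].astype(float)
    x=(u-K[0,2])/K[0,0]; y=(v-K[1,2])/K[1,1]
    if name=="wrist":
        r=np.hypot(x,y)+1e-9; s=np.tan(r)/r; x=x*s;y=y*s
    P=np.stack([x*z,-y*z,-z],-1)@cam_R(c).T+np.array(c["xyz"])
    P[z<=0]=np.nan
    return P
def save(c,n): cv2.imwrite(f"pics/{n}.png",c["pixels"][...,::-1])
E
python3 - <<'E'
from h import *
s=manip.read_state(); print({k:np.round(v,3).tolist() for k,v in s.items()})
names="carrier_tab carrier_hooks carrier_ridge carrier_tray rail_stand stand_load stand_catch stand_buffer spool_mid tin_mid pliers_mid jar_mid loose_board_mid driver_mid parts_tray_mid".split()
ims=[]
for cn in ["top","side"]:
    c=manip.camera(cn); P=cloud(c,cn); ims.append(c["pixels"]); np.savez(f"{cn}.npz",P=P,px=c["pixels"],mtx=c["mtx"],xyz=c["xyz"],o=c["orientation"])
    print(cn,np.round(c["xyz"],1),np.round(c["orientation"],3),np.round(c["mtx"],1).tolist())
    for n in names:
        for d in manip.cut_out(n,cn)[:2]:
            u,v=np.round(d["centre"]).astype(int)
            q=P[d["region"]]
            print(n,round(d["confidence"],2),(u,v),d["region"].sum(),np.round(P[min(v,383),min(u,511)]),np.round(np.nanmedian(q,0)))
    save(c,cn+"0")
E
```

```text
{'clock': 0.0, 'joints': [1.149, 0.3, 1.522, 0.0, 1.321, -0.067], 'qd': [0.0, 0.0, 0.001, -0.002, -0.0, 0.001], 'effort': [0.002, -53.181, -35.275, 0.071, 0.024, -0.0], 'eef_pos': [190.957, 515.513, 215.872], 'eef_rot': [-1.654, 1.57, -2.009], 'wrist_force': [0.284, 1.023, -0.37], 'moment': [0.03, -0.019, -0.11], 'finger_gap': 94.091}
top [ 425.8  -18.5 1610.8] [ 0.139  0.003 -1.551] [[473.3, 0.0, 259.9], [0.0, 473.3, 191.3], [0.0, 0.0, 1.0]]
carrier_hooks 0.79 (np.int64(258), np.int64(234)) 638 [497.  -6. 161.] [501.   3. 107.]
carrier_ridge 0.74 (np.int64(254), np.int64(232)) 634 [502.   6. 160.] [500.  -0. 107.]
carrier_tray 0.87 (np.int64(254), np.int64(233)) 638 [499.   6. 166.] [500.   2. 107.]
carrier_tray 0.47 (np.int64(276), np.int64(204)) 1196 [590. -60. 161.] [594. -58.   9.]
rail_stand 0.67 (np.int64(272), np.int64(206)) 1256 [600. -51.   9.] [595. -48.   9.]
stand_load 0.66 (np.int64(273), np.int64(208)) 1261 [594. -54.   0.] [595. -46.   9.]
stand_catch 0.84 (np.int64(274), np.int64(205)) 1046 [604. -57.   8.] [594. -58.   9.]
stand_buffer 0.91 (np.int64(272), np.int64(
[... 2077 characters left out ...]
9.]
tin_mid 0.85 (np.int64(127), np.int64(186)) 541 [429. 268.  49.] [438. 279.  44.]
pliers_mid 0.51 (np.int64(153), np.int64(148)) 195 [598. 372.  15.] [591. 376.  12.]
pliers_mid 0.34 (np.int64(264), np.int64(228)) 2519 [602. -90.   8.] [593. -92.   9.]
jar_mid 0.74 (np.int64(357), np.int64(248)) 554 [ 678. -322.   60.] [ 687. -327.   58.]
loose_board_mid 0.84 (np.int64(252), np.int64(155)) 481 [790. 125.   7.] [783. 137.   7.]
driver_mid 0.56 (np.int64(303), np.int64(193)) 315 [760. -97.  22.] [770. -93.  20.]
driver_mid 0.51 (np.int64(127), np.int64(185)) 466 [432. 271.  50.] [438. 278.  47.]
parts_tray_mid 0.63 (np.int64(354), np.int64(322)) 2884 [ 542. -416.    3.] [ 541. -413.    4.]
```

```bash
python3 - <<'E'
import cv2
a=cv2.imread("pics/top0.png")[140:300,160:400]; b=cv2.imread("pics/side0.png")[120:330,120:400]
cv2.imwrite("pics/a1.png",cv2.resize(a,None,fx=3.3,fy=3.3,interpolation=3)); cv2.imwrite("pics/b1.png",cv2.resize(b,None,fx=2.8,fy=2.8,interpolation=3))
E
```

```text
(no output)
```

View pics/a1.png

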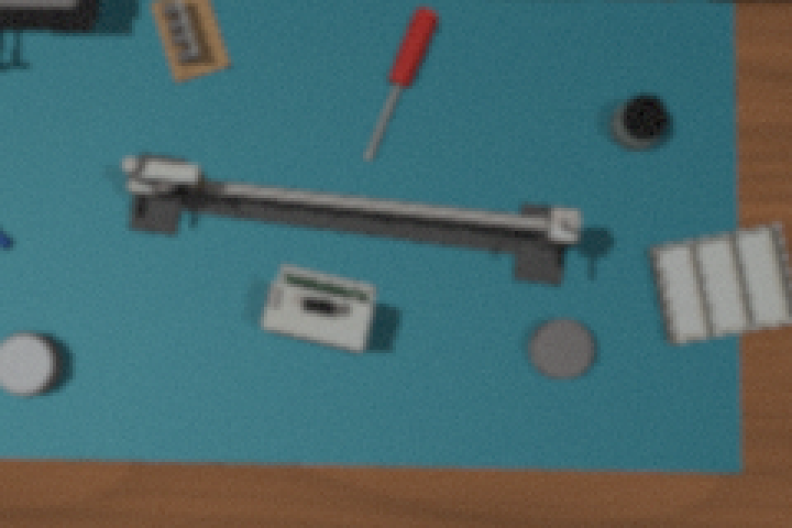

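View pics/b1.png

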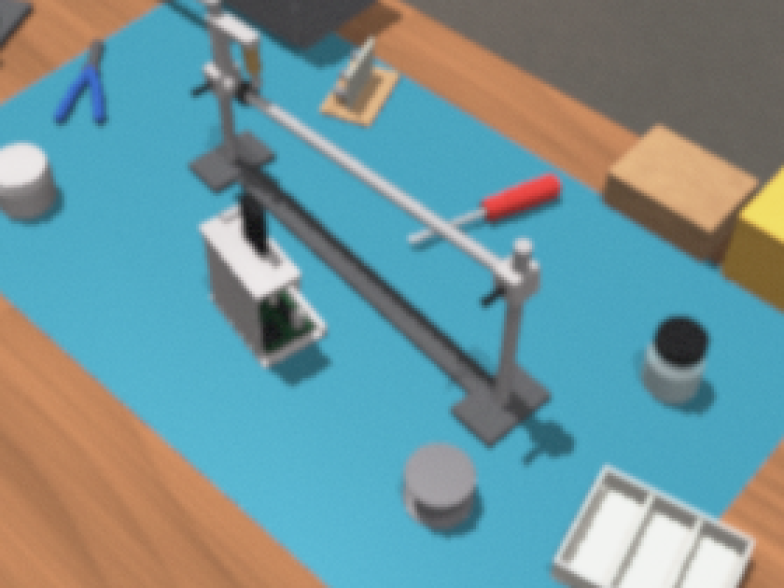

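Top view: the rail runs left-right with the catch and lower post at left (crop ~(160,170)) and the upper post at right (565,225). The carrier is at (320,308), its open side towards the rail and the ridge at the left. The side view agrees. Next I fit precise poses.

```bash
python3 - <<'E'
from h import *
for cn in ["top","side"]:
    P=np.load(cn+".npz")["P"].reshape(-1,3); P=P[~np.isnan(P).any(1)]
    a=P[(np.hypot(P[:,0]-500,P[:,1]-0)<75)&(P[:,0]<555)]
    sp=a[(a[:,2]>98)&(a[:,2]<118)]; tb=a[(a[:,2]>150)&(a[:,2]<175)]
    print(cn,"spine",len(sp),sp.mean(0).round(1),cv2.minAreaRect(sp[:,:2].astype(np.float32)),"tab",len(tb),np.median(tb,0).round(1),tb.mean(0).round(1),tb.max(0).round(),tb.min(0).round())
    if len(tb)>5: print(" tabrect",cv2.minAreaRect(tb[:,:2].astype(np.float32)))
    # rail
    r=P[(P[:,2]>115)&(P[:,2]<260)&(np.abs(P[:,0]-600)<90)&(np.abs(P[:,1]+55)<260)]
    r=r[~((np.hypot(r[:,0]-500,r[:,1])<60))]
    m=r[(np.abs(r[:,1]+60)<150)]
    for _ in range(4):
        c=m.mean(0); d=np.linalg.svd(m-c)[2][0]; d*=np.sign(d[1]); e=(m-c)-np.outer((m-c)@d,d); k=np.linalg.norm(e,axis=1); m=m[k<max(8,2*np.median(k))]
    print(" rail n",len(m),c.round(1),d.round(4),"yaw",np.arctan2(-d[0],d[1]).round(4),"slope",np.arcsin(d[2]).round(4))
    t=(r-c)@d; 
    print(" range t",np.percentile(t,[0.5,99.5]).round(), "high", r[r[:,2]>205].mean(0).round(1) )
    for s in [1,-1]:
        q=r[(r[:,2]>212)&(s*t>100)]; print("  post top",s,len(q),q.mean(0).round(1) if len(q) else '')
    f=P[(P[:,2]<22)&(P[:,2]>3.5)&(np.abs(P[:,0]-595)<90)&(np.abs(P[:,1]+55)<240)]
    print(" foot",len(f),cv2.minAreaRect(f[:,:2].astype(np.float32)))
E
```

```text
top spine 414 [493.5   2.7 108. ] ((494.5465393066406, 2.5820388793945312), (99.2520751953125, 45.94115447998047), 77.6242904663086) tab 40 [502.3   1.3 163.7] [501.8   1.2 163.6] [509.  15. 170.] [494. -12. 158.]
 tabrect ((501.8502197265625, 1.1545000076293945), (28.977745056152344, 12.20313549041748), 76.20039367675781)
 rail n 374 [595.  -62.1 163.3] [ 0.1099  0.9841 -0.1398] yaw -0.1112 slope -0.1403
 range t [-176.  244.] high [611.   81.  214.8]
  post top 1 53 [617.5 143.4 217.3]
  post top -1 21 [ 576.9 -225.2  225.7]
 foot 2242 ((594.8782958984375, -54.02790832519531), (179.52984619140625, 477.80084228515625), 0.01494345348328352)
side spine 553 [488.5  -4.2 107.8] ((493.93212890625, 0.7951393127441406), (104.80540466308594, 47.79117965698242), 77.82750701904297) tab 77 [498.6  -3.2 162.5] [499.3  -2.8 160.7] [509.  14. 167.] [492. -17. 151.]
 tabrect ((500.95654296875, -1.1657352447509766), (31.863916397094727, 11.932841300964355), 76.15404510498047)
 rail n 481 [592.  -70.4 163.6] [ 0.1077  0.9844 -0.1392] yaw -0.1089 slope -0.1396
 range t [-170.  251.] high [603.7  29.  214.5]
  post top 1 62 [616.9 146.8 217.8]
  post top -1 50 [ 575.2 -228.4  221.1]
 foot 2495 ((594.7070922851562, -54.563720703125), (478.84820556640625, 179.5332794189453), 89.79088592529297)
```

```bash
cat >> h.py <<'E'
def goto(p,yawy,s=None):
    """p: TCP target; yawy: world angle of desired tool y axis (mod pi). prints tool-frame shift, then spin"""
    s=s or manip.read_state(); T=R.from_euler('xyz',s["eef_rot"]).as_matrix()
    d=np.array(p)-s["eef_pos"]; cur=np.arctan2(T[1,1],T[0,1]); e=(yawy-cur+np.pi/2)%np.pi-np.pi/2
    print("t",round(s["clock"],2),"pos",np.round(s["eef_pos"],1),"down",T[:,0].round(3),"shift",(T.T@d).round(1),"spin",round(-e,3),"F",np.round(s["wrist_force"],2),"M",np.round(s["moment"],2),"gap",round(s["finger_gap"],1),"j6",round(s["joints"][5],2))
E
python3 - <<'E'
from h import *
goto((501.5,0.5,175),-0.215)
E
```

```text
t 1.6 pos [191.1 515.7 216.4] down [-0. -0. -1.] shift [  41.4 -375.3  470.1] spin 1.431 F [ 0.39  0.23 -0.2 ] M [0.06 0.03 0.07] gap 93.8 j6 -0.07
```

```bash
python3 -m handwheel '[[[0,-37,46.5],0],[[0,-37,46.5],0],[[0,-37,46.5],0],[[0,-37,46.5],0],[[0,-37,46.5],0],[[0,-37,46.5],0],[[0,-37,46.5],0],[[0,-37,46.5],0],[[0,-37,46.5],0],[[0,-37,46.5],0]]' 0
python3 -m handwheel '[[[0,0,0],0.18],[[0,0,0],0.18],[[0,0,0],0.18],[[0,0,0],0.18],[[0,0,0],0.18],[[0,0,0],0.18],[[0,0,0],0.18],[[0,0,0],0.171],[[0,0,0],0],[[0,0,0],0]]'
python3 - <<'E'
from h import *
c=manip.camera("wrist"); P=cloud(c,"wrist"); save(c,"w1")
d=manip.cut_out("carrier_tab","wrist")
for x in d[:2]: print(x["confidence"],x["centre"])
print(np.round(c["xyz"],1))
P=P.reshape(-1,3);P=P[~np.isnan(P).any(1)]
a=P[(np.hypot(P[:,0]-500,P[:,1])<75)&(P[:,0]<555)]
tb=a[(a[:,2]>150)&(a[:,2]<175)&(np.hypot(a[:,0]-501,a[:,1])<30)]; sp=a[(a[:,2]>98)&(a[:,2]<118)]
print(len(tb),tb.mean(0),cv2.minAreaRect(tb[:,:2].astype(np.float32)))
print(sp.mean(0),cv2.minAreaRect(sp[:,:2].astype(np.float32)))
goto((501.5,0.5,130),-0.215)
E
```

```text
clock: 2.85
eef_pos: [499.3, 5.3, 216.7]
eef_rot: [0.394, 1.57, 0.039]
wrist_force: [1.0, 0.3, 0.1]
finger_gap: 94.0
clock: 4.1
eef_pos: [498.6, 7.2, 216.5]
eef_rot: [0.362, 1.571, -1.42]
wrist_force: [-0.2, -0.2, 0.5]
finger_gap: 94.2
0.63 [258.9, 183.3]
[514.2  81.  384.4]
585 [502.98555076   2.98689564 162.85351623] ((502.7058410644531, 1.0065841674804688), (30.69420623779297, 11.933591842651367), 76.05692291259766)
[495.04792193   9.05844343 108.06729514] ((495.12969970703125, 3.0355682373046875), (100.18721771240234, 46.300540924072266), 77.6414566040039)
t 4.2 pos [498.6   7.2 216.4] down [-0. -0. -1.] shift [86.4  4.3  6. ] spin 0.003 F [ 0.11 -1.21 -0.4 ] M [-0.07  0.03  0.  ] gap 93.9 j6 0.15
```

```bash
python3 -m handwheel '[[[0,5,5.5],0],[[15,0,0],0],[[15,0,0],0],[[15,0,0],0],[[15,0,0],0],[[15,0,0],0],[[11.5,0,0],0],[[0,0,0],0],[[0,0,0],0],[[0,0,0],0]]' 0
python3 -m handwheel '[[[0,0,0],0],[[0,0,0],0],[[0,0,0],0],[[0,0,0],0],[[0,0,0],0],[[0,0,0],0],[[0,0,0],0],[[0,0,0],0],[[0,0,0],0],[[0,0,0],0]]' 255 14
python3 - <<'E'
from h import *
goto((502.2,1,130),-0.215)
E
```

```text
clock: 5.45
eef_pos: [502.6, 0.8, 130.5]
eef_rot: [1.698, 1.57, -0.088]
wrist_force: [0.2, 0.5, -0.4]
finger_gap: 94.4
clock: 6.7
eef_pos: [502.2, 0.8, 129.8]
eef_rot: [-1.369, 1.571, 3.129]
wrist_force: [0.2, -0.1, -0.6]
finger_gap: 12.0
t 6.7 pos [502.2   0.8 129.8] down [-0.  0. -1.] shift [-0.2 -0.  -0.2] spin 0.0 F [ 0.18 -0.05 -0.6 ] M [-0.1   0.05  0.03] gap 12.0 j6 0.14
```

```bash
python3 -m handwheel '[[[-2,0,0],0],[[-8,0,0],0],[[-16,0,0],0],[[-18,0,0],0],[[-18,0,0],0],[[-18,0,0],0],[[-18,0,0],-0.05],[[-10,0,0],-0.055],[[-4,0,0],0],[[0,0,0],0]]'
python3 - <<'E'
from h import *
goto((509.1,-108.7,242),-0.110)
E
```

```text
clock: 7.95
eef_pos: [502.2, 0.8, 242.3]
eef_rot: [1.571, 1.57, -0.111]
wrist_force: [0.1, 0.6, -5.0]
finger_gap: 11.7
t 7.95 pos [502.2   0.8 242.3] down [ 0. -0. -1.] shift [  0.3  19.  108.1] spin -0.001 F [ 0.1   0.59 -4.98] M [-0.02  0.08 -0.02] gap 11.7 j6 0.04
```

```bash
python3 -m handwheel '[[[0,1,5],0],[[0,2,12],0],[[0,3,17],0],[[0,3,20],0],[[0,3,20],0],[[0,3,17],0],[[0,2,11],0],[[0,2,6],0],[[0,0,0],0],[[0,0,0],0]]'
python3 - <<'E'
from h import *
goto((588.6,-117.5,242),-0.110)
xh=np.array([.994,-.1098]); 
for cn in ["side","top"]:
    c=manip.camera(cn); save(c,cn+"2"); P=cloud(c,cn)
    P=P.reshape(-1,3);P=P[~np.isnan(P).any(1)]
    L=(P[:,:2]-[598.5,-28])@np.stack([xh,[.1098,.994]],1)
    z=P[:,2]
    for s in (-150,-90,-30,50):
        m=(abs(L[:,1]-s)<8)&(abs(L[:,0])<14)&(z>125)&(z<205); print(cn,s,m.sum(),L[m].mean(0).round(1),"max z",np.sort(z[m])[-5:].round(1),"mean",z[m].mean().round(1),"x",np.percentile(L[m,0],[3,97]).round(1))
    m=(abs(L[:,1]+90)<70)&(L[:,0]<-40)&(L[:,0]>-120)&(z>205)&(z<232); 
    if m.sum()>10:
      A=np.c_[L[m],np.ones(m.sum())]; print(" spine",m.sum(),L[m].mean(0),z[m].mean(),np.linalg.lstsq(A,z[m],rcond=None)[0])
E
python3 - <<'E'
import cv2
b=cv2.imread("pics/side2.png")[80:330,100:420]
cv2.imwrite("pics/b2.png",cv2.resize(b,None,fx=2.4,fy=2.4,interpolation=3))
E
```

```text
clock: 9.2
eef_pos: [509.3, -108.2, 241.9]
eef_rot: [-2.526, 1.571, 2.077]
wrist_force: [-0.5, -0.1, -4.2]
finger_gap: 11.7
t 9.2 pos [ 509.3 -108.2  241.9] down [-0.  0. -1.] shift [-0.1 79.8  0.6] spin 0.001 F [-0.54 -0.12 -4.22] M [-0.1   0.06 -0.06] gap 11.7 j6 -0.17
side -150 32 [  -2.  -150.6] max z [182.1 182.1 182.2 182.4 182.8] mean 178.9 x [-6.3  5.1]
side -90 31 [ -1.9 -90.2] max z [172.6 172.8 173.4 173.5 174.2] mean 170.0 x [-5.8  4.8]
side -30 11 [ -0.3 -34.2] max z [163.2 163.7 164.6 164.7 165. ] mean 162.5 x [-4.4  4.8]
side 50 5 [-5.  49.7] max z [146.2 147.1 147.3 147.7 148.3] mean 147.3 x [-6.  -4.1]
 spine 732 [-94.81362958 -98.22541684] 219.0859476753837 [1.36833628e-01 3.54844129e-02 2.35545112e+02]
top -150 21 [ 1.000e-01 -1.503e+02] max z [182.4 182.8 184.6 184.9 187.2] mean 180.0 x [-4.9  5.5]
top -90 2 [ -1.3 -95. ] max z [169.9 172.5] mean 171.2 x [-1.6 -0.9]
top -30 20 [  0.5 -30. ] max z [164.1 164.2 164.3 166.5 167.2] mean 161.9 x [-4.7  5.5]
top 50 19 [-0.4 48.7] max z [154.8 155.5 155.7 156.4 156.7] mean 153.1 x [-5.7  4.7]
 spine 22 [-101.80166283  -55.45098416] 220.94210806820257 [-7.48906662e-02  1.43029878e-01  2.21249261e+02]
```

View pics/b2.png

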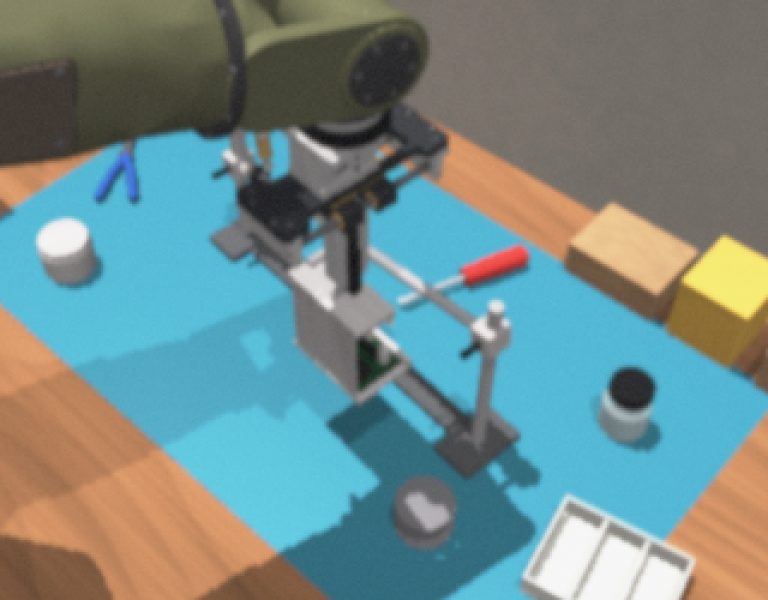

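The carrier hangs level in the jaws at (345,310) of the crop, beside the rail, with its open side towards the bar. The bystanders are untouched. Now I insert it.

```bash
python3 -m handwheel '[[[0,5,0],0],[[0,10,0],0],[[0,14,0.3],0],[[0,14,0.3],0],[[0,14,0],0],[[0,11,0],0],[[0,8,0],0],[[0,4,0],0],[[0,0,0],0],[[0,0,0],0]]'
python3 - <<'E'
from h import *
goto((588.6,-117.5,242),-0.110)
xh=np.array([.994,-.1098]); 
for cn in ["top","wrist"]:
    c=manip.camera(cn); save(c,cn+"3")
    P=cloud(c,cn).reshape(-1,3);P=P[~np.isnan(P).any(1)]
    L=(P[:,:2]-[598.5,-28])@np.stack([xh,[.1098,.994]],1); z=P[:,2]
    for s in (-170,-155,-20,0,30):
        m=(abs(L[:,1]-s)<8)&(abs(L[:,0])<14)&(z>125)&(z<205)
        if m.sum()>3: print(cn,s,m.sum(),L[m].mean(0).round(1),"max z",np.sort(z[m])[-3:].round(1),"x",np.percentile(L[m,0],[3,97]).round(1))
    m=(abs(L[:,1]+90)<70)&(abs(L[:,0])<45)&(z>210)&(z<230)
    if m.sum()>10:print(" spine",m.sum(),cv2.minAreaRect(L[m].astype(np.float32)),z[m].mean())
E
```

```text
clock: 10.55
eef_pos: [588.6, -118.0, 242.0]
eef_rot: [-0.18, 1.571, -1.861]
wrist_force: [-0.0, 0.5, -4.8]
finger_gap: 12.1
t 10.55 pos [ 588.6 -118.   242. ] down [-0. -0. -1.] shift [ 0.  -0.  -0.5] spin 0.0 F [-0.    0.54 -4.82] M [-0.09  0.01 -0.01] gap 12.1 j6 -0.15
top -20 20 [  1.  -19.4] max z [166.1 167.5 168. ] x [-4.1  6.6]
top 0 20 [ 0.4 -0.4] max z [162.2 162.6 165.2] x [-4.8  6.6]
top 30 19 [ 0.6 30.5] max z [157.8 160.1 160.6] x [-4.4  6. ]
 spine 67 ((-15.062555313110352, -95.81855773925781), (88.54236602783203, 43.34846115112305), 82.0357666015625) 219.2379536697544
wrist -170 14 [   2.2 -167.5] max z [182.9 183.4 183.5] x [-3.3  7.3]
wrist -20 264 [  1.2 -20.1] max z [164.  164.1 164.2] x [-4.3  6.6]
wrist 0 257 [1.9 0.2] max z [161.6 161.7 162. ] x [-3.4  7.6]
wrist 30 241 [ 2.  29.9] max z [157.3 158.  158.2] x [-3.5  7.7]
 spine 4850 ((-7.866150856018066, -89.82706451416016), (100.0253677368164, 45.647945404052734), 89.71246337890625) 220.49109727122908
```

```bash
python3 -m handwheel '[[[0,1,0],0],[[3,0,0],0],[[4,0,0],0],[[4,0,0],0],[[3,0,0],0],[[3,0,0],0],[[3,0,0],0],[[2,0,0],0],[[1.5,0,0],0],[[0,0,0],0]]'
python3 -c "
from h import *
goto((588.6,-117.5,242),-0.110)"
```

```text
clock: 11.9
eef_pos: [589.7, -118.1, 218.4]
eef_rot: [-1.574, 1.571, 3.028]
wrist_force: [-1.0, -0.6, -3.9]
finger_gap: 11.9
t 11.9 pos [ 589.7 -118.1  218.4] down [-0.  0. -1.] shift [-23.6  -1.2  -0.5] spin -0.0 F [-1.01 -0.61 -3.92] M [-0.07  0.04  0.01] gap 11.9 j6 -0.15
```

```bash
python3 -m handwheel '[[[1,0,0],0],[[1,0,0],0],[[0.7,0,0],0],[[0.7,0,0],0],[[0.6,0,0],0],[[0,0,0],0],[[0,0,0],0],[[0,0,0],0],[[0,0,0],0],[[0,0,0],0]]'
python3 -c "
from h import *
goto((588.6,-117.5,242),-0.110)"
```

```text
clock: 13.15
eef_pos: [589.7, -118.1, 214.5]
eef_rot: [-3.018, 1.571, 1.584]
wrist_force: [0.0, 0.3, -4.7]
finger_gap: 12.4
t 13.15 pos [ 589.7 -118.1  214.5] down [-0.  0. -1.] shift [-27.5  -1.2  -0.5] spin 0.0 F [ 0.01  0.33 -4.72] M [-0.08  0.05 -0.  ] gap 12.4 j6 -0.15
```

```bash
python3 -m handwheel '[[[0.7,0,0],0],[[0.7,0,0],0],[[0.6,0,0],0],[[0.5,0,0],0],[[0.5,0,0],0],[[0.5,0,0],0],[[0,0,0],0],[[0,0,0],0],[[0,0,0],0],[[0,0,0],0]]'
python3 -c "
from h import *
goto((588.6,-117.5,242),-0.110)"
```

```text
clock: 14.4
eef_pos: [589.9, -118.1, 211.1]
eef_rot: [1.49, 1.57, -0.191]
wrist_force: [3.1, 1.6, 2.1]
finger_gap: 11.9
t 14.4 pos [ 589.9 -118.1  211.1] down [ 0. -0. -1.] shift [-30.9  -1.3  -0.5] spin 0.0 F [3.07 1.64 2.14] M [-0.07 -0.44  0.12] gap 11.9 j6 -0.15
```

```bash
python3 -m handwheel '[[[0,0.4,0],0],[[0,0.4,0],0],[[0,0,0],0],[[0,0,0],0],[[0,0,0],0],[[0,0,0],0],[[0,0,0],0],[[0,0,0],0],[[0,0,0],0],[[0,0,0],0]]' 255 10
cat >> h.py <<'E'
def tilt(zc=190,name="wrist"):
    c=manip.camera(name); save(c,name+"_%d"%(manip.read_state()["clock"]*100))
    P=cloud(c,name).reshape(-1,3);P=P[~np.isnan(P).any(1)]
    xh=np.array([.994,-.1098]);L=(P[:,:2]-[598.5,-28])@np.stack([xh,[.1098,.994]],1); z=P[:,2]
    m=(abs(L[:,1]+90)<48)&(L[:,0]<12)&(L[:,0]>-27)&(abs(z-zc)<12)
    for _ in range(5):
        A=np.c_[L[m],np.ones(m.sum())]; k=np.linalg.lstsq(A,z[m],rcond=None)[0]
        m=(abs(L[:,1]+90)<48)&(L[:,0]<12)&(L[:,0]>-27)&(abs(np.c_[L,np.ones(len(z))]@k-z)<2)
    print("spine n",m.sum(),"slope x,y",k[:2].round(4),"z at s=-90",(k@[0,-90,1]).round(1))
    for s in (-20,0,30):
        q=(abs(L[:,1]-s)<8)&(abs(L[:,0])<14)&(z>125)&(z<200)
        if q.sum()>3: print("bar",s,np.percentile(L[q,0],[3,97]).mean().round(2))
E
python3 -c "
from h import *
goto((588.6,-117.5,242),-0.110); tilt()"
```

```text
clock: 15.65
eef_pos: [590.5, -118.2, 210.8]
eef_rot: [-1.868, 1.571, 2.734]
wrist_force: [-1.2, -0.3, -3.5]
finger_gap: 11.9
t 15.65 pos [ 590.5 -118.2  210.8] down [-0.  0. -1.] shift [-31.2  -2.   -0.5] spin -0.0 F [-1.2  -0.27 -3.48] M [-0.15  0.18  0.01] gap 11.9 j6 -0.15
spine n 3283 slope x,y [-0.0002 -0.0244] z at s=-90 188.7
bar -20 1.84
bar 0 1.84
bar 30 1.43
```

```bash
python3 -m handwheel '[[[0.5,-0.1,0],0],[[0.5,0,0],0],[[0.5,0,0],0],[[0.5,0,0],0],[[0.3,0,0],0],[[0.3,0,0],0],[[0.3,0,0],0],[[0,0,0],0],[[0,0,0],0],[[0,0,0],0]]' 255 8
python3 -c "
from h import *
goto((588.6,-117.5,242),-0.110); tilt()"
```

```text
clock: 16.95
eef_pos: [590.5, -118.2, 208.1]
eef_rot: [0.441, 1.571, -1.239]
wrist_force: [-0.9, 0.9, -0.9]
finger_gap: 11.9
t 16.95 pos [ 590.5 -118.2  208.1] down [ 0. -0. -1.] shift [-33.9  -1.9  -0.5] spin -0.0 F [-0.92  0.91 -0.92] M [-0.08  0.13 -0.05] gap 11.9 j6 -0.15
spine n 3265 slope x,y [ 0.0036 -0.0875] z at s=-90 185.8
bar -20 1.8
bar 0 1.39
bar 30 1.8
```

```bash
python3 -m handwheel '[[[0.4,0,0],0],[[0.4,0,0],0],[[0.4,0,0],0],[[0.3,0,0],0],[[0.3,0,0],0],[[0.2,0,0],0],[[0.2,0,0],0],[[0,0,0],0],[[0,0,0],0],[[0,0,0],0]]'
python3 -c "
from h import *
goto((588.6,-117.5,242),-0.110); tilt()"
```

```text
clock: 18.25
eef_pos: [590.4, -118.2, 205.8]
eef_rot: [-1.951, 1.571, 2.652]
wrist_force: [-2.0, 1.0, 0.7]
finger_gap: 11.7
t 18.25 pos [ 590.4 -118.2  205.8] down [-0.  0. -1.] shift [-36.2  -1.9  -0.5] spin 0.0 F [-2.02  1.    0.65] M [ 0.03  0.29 -0.07] gap 11.7 j6 -0.15
spine n 3188 slope x,y [ 0.0017 -0.1366] z at s=-90 183.5
bar -20 1.42
bar 0 1.41
bar 30 1.79
```

```bash
python3 -m handwheel '[[[0.2,-0.3,0],0],[[0.2,-0.2,0],0],[[0,0,0],0],[[0,0,0],0],[[0,0,0],0],[[0,0,0],0],[[0,0,0],0],[[0,0,0],0],[[0,0,0],0],[[0,0,0],0]]' 255 5
python3 -c "
from h import *
goto((588.6,-117.5,242),-0.110); tilt(184)"
```

```text
clock: 19.55
eef_pos: [590.1, -118.2, 205.7]
eef_rot: [1.467, 1.57, -0.214]
wrist_force: [3.9, 0.8, 4.7]
finger_gap: 12.4
t 19.55 pos [ 590.1 -118.2  205.7] down [ 0.001 -0.    -1.   ] shift [-36.3  -1.6  -0.5] spin -0.0 F [3.9  0.85 4.69] M [-0.03 -0.96  0.06] gap 12.4 j6 -0.15
spine n 3166 slope x,y [ 0.0021 -0.1398] z at s=-90 183.3
bar -20 1.87
bar 0 1.87
bar 30 1.87
```

```bash
python3 -m handwheel '[[[0,0.3,0],0],[[-0.2,0,0],0],[[0,0,0],0],[[0,0,0],0],[[0,0,0],0],[[0,0,0],0],[[0,0,0],0],[[0,0,0],0],[[0,0,0],0],[[0,0,0],0]]'
python3 -m handwheel '[[[0,0,0],0],[[0,0,0],0],[[0,0,0],0],[[0,0,0],0],[[0,0,0],0],[[0,0,0],0],[[0,0,0],0],[[0,0,0],0],[[0,0,0],0],[[0,0,0],0]]' 0
python3 - <<'E'
from h import *
goto((588.6,-117.5,242),-0.110)
for cn in ["side","wrist"]:
    c=manip.camera(cn); save(c,cn+"5")
    P=cloud(c,cn).reshape(-1,3);P=P[~np.isnan(P).any(1)]
    xh=np.array([.994,-.1098]);L=(P[:,:2]-[598.5,-28])@np.stack([xh,[.1098,.994]],1); z=P[:,2]
    h=z-(161.1-.1405*L[:,1])
    for lo,hi in ((30,75),(7,15)):
        m=(abs(L[:,0])<(10 if lo==30 else 30))&(h>lo)&(h<hi)&(L[:,1]>-60)&(L[:,1]<125); print(cn,lo,m.sum(),L[m].mean(0).round(1) if m.sum() else '', np.percentile(L[m,1],[2,98]).round(1) if m.sum() else '')
a=cv2.imread("pics/side5.png")[60:320,90:330]; b=cv2.imread("pics/wrist5.png")
a=cv2.resize(a,(360,390)); b=cv2.resize(b,(430,323))
o=np.zeros((400,800,3),np.uint8); o[:390,:360]=a; o[:323,365:795]=b; cv2.imwrite("pics/c5.png",o)
E
```

```text
clock: 20.85
eef_pos: [590.2, -118.2, 205.7]
eef_rot: [-1.246, 1.571, -2.927]
wrist_force: [3.0, 0.6, 5.4]
finger_gap: 12.1
clock: 22.1
eef_pos: [590.2, -118.2, 205.7]
eef_rot: [0.814, 1.571, -0.867]
wrist_force: [0.3, 0.2, -0.3]
finger_gap: 94.3
t 22.1 pos [ 590.2 -118.2  205.7] down [ 0. -0. -1.] shift [-36.3  -1.7  -0.5] spin -0.0 F [ 0.3   0.17 -0.31] M [-0.07  0.07 -0.  ] gap 94.3 j6 -0.15
side 30 141 [-2.7 88. ] [ 74.2 107. ]
side 7 283 [-12.4  78.1] [ 38.2 123.9]
wrist 30 0  
wrist 7 2403 [-5.8 52.4] [38.4 67.4]
```

View pics/c5.png

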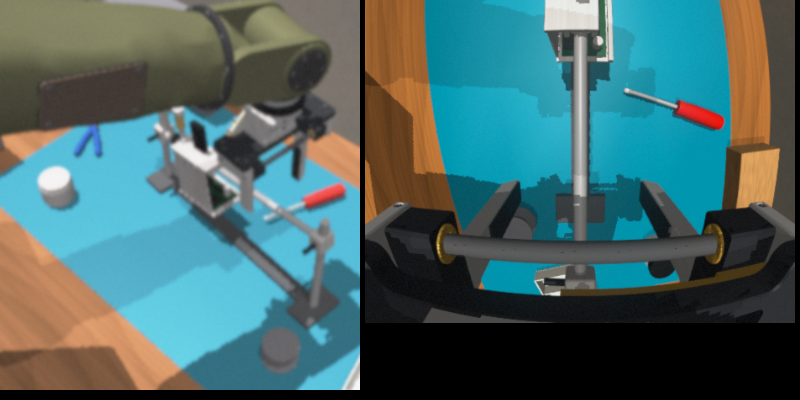

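The side view shows the carrier hanging at the catch (tab at s≈90), and the bystanders are in place. Next I close the jaws and go behind the tab.

```bash
python3 -m handwheel '[[[0,0,-4],0],[[0,0,-12],0],[[0,0,-20],0],[[0,0,-20],0],[[0,0,-20],0],[[0,0,-20],0],[[0,0,-18],0],[[0,0,-13],0],[[0,0,-6],0],[[0,0,-2.6],0]]' 255 10
python3 -m handwheel '[[[5,0,0],0],[[6,0,0],0],[[6,0,0],0],[[5,0,0],0],[[3.5,0,0],0],[[0,0,0],0],[[0,0,-2],0],[[0,0,-2],0],[[0,0,0],0],[[0,0,0],0]]'
python3 - <<'E'
from h import *
goto((605.1+.44,16.5+4,180),-0.110)
c=manip.camera("wrist"); save(c,"wrist6")
P=cloud(c,"wrist").reshape(-1,3);P=P[~np.isnan(P).any(1)]
xh=np.array([.994,-.1098]);L=(P[:,:2]-[598.5,-28])@np.stack([xh,[.1098,.994]],1); z=P[:,2]
h=z-(159.6-.1405*L[:,1])
for lo,hi in ((20,30),(30,45),(45,60),(60,72)):
    m=(abs(L[:,0]-1.6)<10)&(h>lo)&(h<hi)&(L[:,1]>60)&(L[:,1]<120); print(lo,m.sum(),L[m].mean(0).round(1), np.percentile(L[m,1],[2,98]).round(1)) if m.sum() else 0
E
```

```text
clock: 23.45
eef_pos: [605.2, 16.7, 205.6]
eef_rot: [-0.443, 1.571, -2.123]
wrist_force: [1.0, -0.5, 0.8]
finger_gap: 0.5
clock: 24.7
eef_pos: [605.6, 20.6, 180.2]
eef_rot: [1.264, 1.571, -0.417]
wrist_force: [0.3, -0.2, 0.7]
finger_gap: 0.4
t 24.7 pos [605.6  20.6 180.2] down [ 0. -0. -1.] shift [ 0.2 -0.1  0.1] spin 0.0 F [ 0.29 -0.21  0.65] M [-0.1   0.06  0.05] gap 0.4 j6 0.08
45 10 [ 0.6 60.1] [60.  60.2]
60 1594 [ 1.2 96.2] [ 81.9 110.2]
```

View pics/wrist6.png

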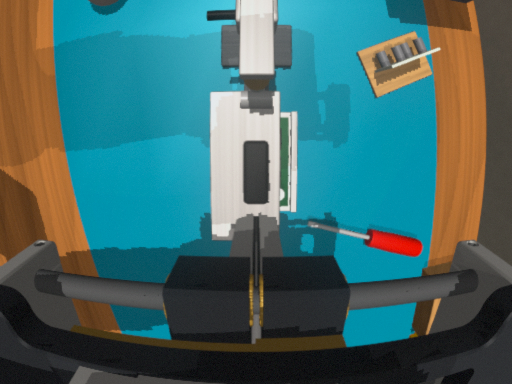

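The carrier is straight on the rail at the catch, its tab at (256,172). The closed fingers are behind it at (256,230). Now the gentle push.

```bash
python3 -m handwheel '[[[0.4,0,-3],0],[[0.4,0,-3],0],[[0.4,0,-2],0],[[0.2,0,-1.5],0],[[0.2,0,-1],0],[[0.2,0,-1],0],[[0.1,0,-0.8],0],[[0.1,0,-0.8],0],[[0,0,0],0],[[0,0,0],0]]'
python3 -c "
from h import *
goto((598.5,-28,180),-0.110)"
```

```text
clock: 26.0
eef_pos: [607.0, 33.6, 178.2]
eef_rot: [2.685, 1.571, 1.004]
wrist_force: [0.1, 0.6, 0.4]
finger_gap: 0.2
t 26.0 pos [607.   33.6 178.2] down [ 0.  0. -1.] shift [-1.8 -1.7 62.2] spin 0.0 F [0.14 0.6  0.36] M [-0.09  0.03 -0.02] gap 0.2 j6 0.11
```

```bash
python3 -m handwheel '[[[0.6,0,-0.8],0],[[0.5,0,-0.8],0],[[0.3,0,-0.8],0],[[0.2,0,-0.7],0],[[0.1,0,-0.7],0],[[0.1,0,-0.7],0],[[0.1,0,-0.5],0],[[0,0,0],0],[[0,0,0],0],[[0,0,0],0]]'
python3 -c "
from h import *
goto((598.5,-28,180),-0.110)"
```

```text
clock: 27.25
eef_pos: [607.6, 38.7, 176.3]
eef_rot: [2.973, 1.571, 1.292]
wrist_force: [-0.2, -3.0, 2.6]
finger_gap: 0.0
t 27.25 pos [607.6  38.7 176.3] down [ 0.  0. -1.] shift [-3.8 -1.7 67.3] spin 0.0 F [-0.16 -2.97  2.63] M [-0.57  0.04 -0.03] gap 0.0 j6 0.11
```

```bash
python3 -m handwheel '[[[0,0,-0.6],0],[[0,0,-0.6],0],[[0.1,0,-0.6],0],[[0.1,0,-0.6],0],[[0.1,0,-0.6],0],[[0.1,0,-0.5],0],[[0.1,0,-0.5],0],[[0,0,0],0],[[0,0,0],0],[[0,0,0],0]]'
python3 -c "
from h import *
goto((598.5,-28,180),-0.110)"
```

```text
clock: 28.5
eef_pos: [607.9, 42.7, 175.7]
eef_rot: [-2.093, 1.571, 2.509]
wrist_force: [-0.9, 0.4, -0.4]
finger_gap: 0.4
t 28.5 pos [607.9  42.7 175.7] down [-0.  0. -1.] shift [-4.4 -1.6 71.3] spin 0.0 F [-0.92  0.41 -0.4 ] M [-0.08  0.04  0.01] gap 0.4 j6 0.12
```

```bash
cat >> h.py <<'E'
def tab():
    c=manip.camera("wrist"); save(c,"wt%d"%(manip.read_state()["clock"]*100))
    P=cloud(c,"wrist").reshape(-1,3);P=P[~np.isnan(P).any(1)]
    xh=np.array([.994,-.1098]);L=(P[:,:2]-[598.5,-28])@np.stack([xh,[.1098,.994]],1); z=P[:,2]
    h=z-(159.6-.1405*L[:,1])
    m=(abs(L[:,0]-1.6)<10)&(h>60)&(h<72)&(L[:,1]>75)&(L[:,1]<135); print("tabtop",m.sum(),L[m].mean(0).round(1),np.percentile(L[m,1],[2,98]).round(1))
    m=(L[:,0]<-10)&(L[:,0]>-26)&(h>6)&(h<15)&(L[:,1]>0)&(L[:,1]<190)
    A=np.c_[L[m],np.ones(m.sum())];k=np.linalg.lstsq(A,z[m],rcond=None)[0]; print("spine s",np.percentile(L[m,1],[1,99]).round(1),"slope",k[:2].round(3),"h",np.median(h[m]).round(1))
E
python3 -c "
from h import *
tab()"
```

```text
tabtop 2111 [ 1.4 98.7] [ 79.8 117.6]
spine s [ 52.2 144.2] slope [ 0.005 -0.143] h 10.9
```

```bash
python3 -c "
import cv2,glob
f=sorted(glob.glob('pics/wt*.png'))[-1]
a=cv2.imread(f)[0:300,150:350]; b=cv2.imread('pics/wrist6.png')[0:300,150:350]
cv2.imwrite('pics/d7.png',cv2.resize(cv2.hconcat([b,a]),None,fx=2,fy=2))"
```

```text
(no output)
```

View pics/d7.png

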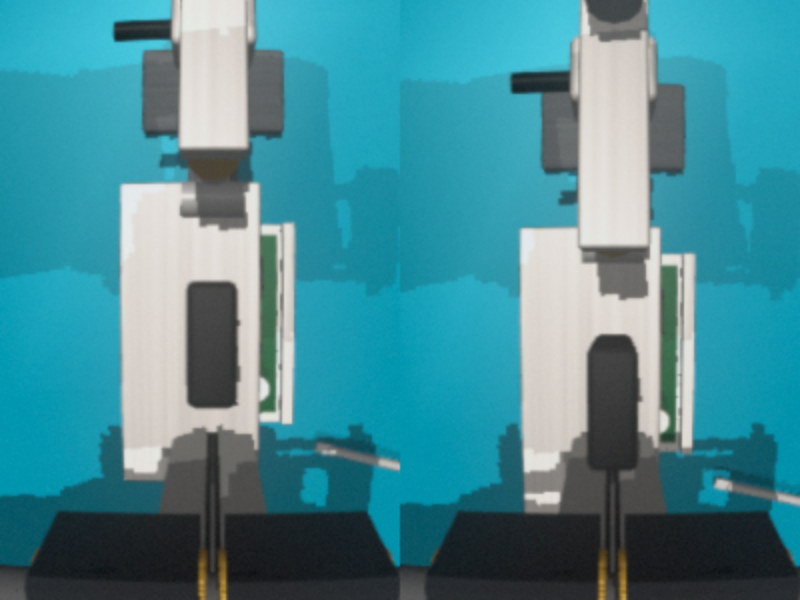

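The left half is before the push, the right half now. Allowing for camera motion, the carrier has moved only about 7 mm, so the ridge is under the nose but not home. I keep pushing.

```bash
python3 -m handwheel '[[[0.1,0,-0.7],0],[[0.1,0,-0.7],0],[[0.1,0,-0.7],0],[[0.1,0,-0.7],0],[[0.1,0,-0.6],0],[[0.1,0,-0.6],0],[[0,0,0],0],[[0,0,0],0],[[0,0,0],0],[[0,0,0],0]]'
python3 -c "
from h import *
goto((598.5,-28,180),-0.110);tab()"
```

```text
clock: 29.8
eef_pos: [608.4, 46.5, 175.1]
eef_rot: [-2.584, 1.571, 2.018]
wrist_force: [1.1, -0.4, -0.7]
finger_gap: 0.5
t 29.8 pos [608.4  46.5 175.1] down [-0.  0. -1.] shift [-4.9 -1.7 75.2] spin -0.0 F [ 1.06 -0.42 -0.72] M [-0.1   0.05  0.01] gap 0.5 j6 0.13
tabtop 2133 [  1.4 109.5] [ 83.5 130.7]
spine s [ 61.1 157.6] slope [ 0.006 -0.141] h 11.0
```

```bash
python3 -m handwheel '[[[0.2,0,-1.5],0],[[0.2,0,-1.5],0],[[0.2,0,-1.5],0],[[0.2,0,-1.5],0],[[0.1,0,-1],0],[[0.1,0,-0.7],0],[[0.1,0,-0.6],0],[[0,0,-0.5],0],[[0,0,0],0],[[0,0,0],0]]'
python3 -c "
from h import *
goto((598.5,-28,180),-0.110);tab()"
```

```text
clock: 31.1
eef_pos: [609.4, 55.2, 174.1]
eef_rot: [0.898, 1.571, -0.782]
wrist_force: [0.6, 0.8, -0.0]
finger_gap: 0.6
t 31.1 pos [609.4  55.2 174.1] down [ 0. -0. -1.] shift [-5.9 -1.7 83.9] spin -0.0 F [ 0.64  0.82 -0.03] M [-0.08  0.06  0.02] gap 0.6 j6 0.14
tabtop 2143 [  1.4 111.1] [ 87.6 130.8]
spine s [ 64.9 157.8] slope [ 0.002 -0.142] h 11.0
```

Position is unchanged at 157.8, so it rests at the buffer. I feel for it gently in a few more small steps.

```bash
python3 -m handwheel '[[[0.1,0,-0.6],0],[[0.1,0,-0.6],0],[[0.1,0,-0.5],0],[[0,0,-0.5],0],[[0,0,-0.5],0],[[0,0,-0.5],0],[[0,0,0],0],[[0,0,0],0],[[0,0,0],0],[[0,0,0],0]]'
python3 -c "
from h import *
goto((598.5,-28,180),-0.110);tab()"
```

```text
clock: 32.4
eef_pos: [609.7, 58.4, 173.7]
eef_rot: [-0.816, 1.571, -2.496]
wrist_force: [-0.2, -3.6, -0.3]
finger_gap: 0.4
t 32.4 pos [609.7  58.4 173.7] down [-0. -0. -1.] shift [-6.3 -1.7 87.1] spin -0.0 F [-0.16 -3.63 -0.27] M [-0.8   0.13  0.02] gap 0.4 j6 0.15
tabtop 2117 [  1.3 113.7] [ 90.5 133. ]
spine s [ 68.  159.9] slope [ 0.006 -0.142] h 11.0
```

Contact is 3.6 N with the buffer compressed about 2 mm, so it is home. Back off gently and rise clear.

```bash
python3 -m handwheel '[[[-0.1,0,0.8],0],[[-0.1,0,0.8],0],[[-0.3,0,1],0],[[-0.5,0,2],0],[[-1,0,4],0],[[-2,0,6],0],[[-3,0,8],0],[[-5,0,8],0],[[-8,0,5],0],[[-10,0,0],0]]'
python3 -m handwheel '[[[-15,0,0],0],[[-15,0,0],0],[[-15,0,0],0],[[-15,0,0],0],[[-15,0,5],0],[[-8,0,20],0],[[0,0,25],0],[[0,0,20],0],[[0,0,8],0],[[0,0,0],0]]'
python3 - <<'E'
from h import *
goto((598.5,-28,180),-0.110);tab()
c=manip.camera("side"); save(c,"side8"); w=manip.camera("wrist"); save(w,"wrist8"); t=manip.camera("top")
for n in "spool tin pliers jar loose_board driver parts_tray".split():
    d=manip.cut_out(n+"_mid","top")
    P=cloud(t,"top")
    if d: print(n,np.round(d[0]["confidence"],2),np.nanmedian(P[d[0]["region"]],0).round())
a=cv2.resize(c["pixels"][80:300,110:350,::-1],(400,367)); b=w["pixels"][:300,100:420,::-1]; b=cv2.resize(b,(390,366))
cv2.imwrite("pics/e8.png",cv2.hconcat([a[:366],b]))
E
```

```text
clock: 33.7
eef_pos: [605.9, 22.7, 204.5]
eef_rot: [1.781, 1.571, 0.099]
wrist_force: [0.8, -0.4, -0.6]
finger_gap: 0.5
clock: 34.95
eef_pos: [597.2, -54.9, 286.6]
eef_rot: [-1.738, 1.571, 2.864]
wrist_force: [0.4, -0.3, 0.2]
finger_gap: 0.2
t 34.95 pos [597.2 -54.9 286.6] down [-0.  0. -1.] shift [106.6  -1.7 -26.9] spin -0.001 F [ 0.41 -0.32  0.23] M [-0.09  0.11  0.03] gap 0.2 j6 -0.04
tabtop 490 [  1.6 114.8] [101.6 129.7]
spine s [ 59.5 156.5] slope [ 0.006 -0.139] h 11.0
spool 0.69 [ 468. -243.   39.]
tin 0.61 [444. 290.  49.]
pliers 0.58 [589. 375.  11.]
jar 0.79 [ 695. -316.   67.]
loose_board 0.74 [791. 143.   7.]
parts_tray 0.86 [ 539. -412.    5.]
```

View pics/e8.png

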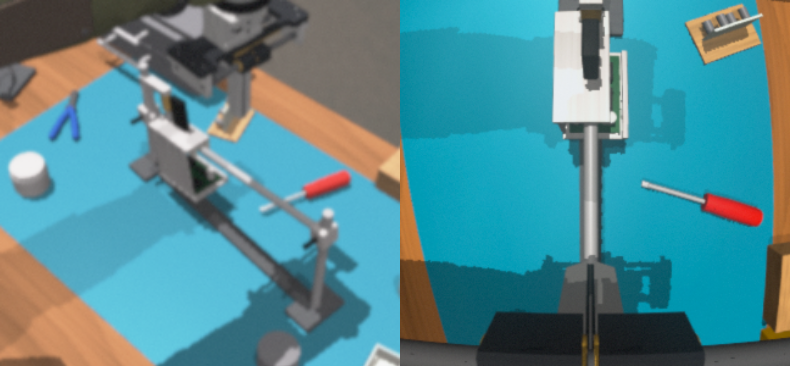

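The carrier hangs home at the lower end of the rail: tab top at s=114.8 (expected about 114.6), slope 0.139, spine end at 156.5. The robot is clear and the bystanders have not moved.

```bash
python3 -c "
from cell import manip
print(manip.sign_off())"
```

```text
the job is handed in; nothing more can be done
None
```

The carrier is hanging fully home against the rubber buffer, and I handed the job in at about 35 s on the robot's clock.

- **Hanging:** I gripped the tab, brought the open side over the rail and lowered it by feel at about stand y −90. The tool cannot tilt, so the rear hook touched first and the carrier pivoted in a light grip until both hooks sat. The spine slope then read 0.140 rad, which is the rail's 8 degrees. Contact forces read at the end of each move stayed below about 10 N. I let go once the rail bore the weight.
- **Sliding and pushing:** The carrier slid down by itself and stopped at the catch. I pushed it low on the tab past the catch. At the buffer I read 3.6 N with about 2 mm of compression, then backed off and rose clear.

**Last checks:**
- The grip point is at stand y about +111 mm, which is home. The spine end is at about +156 mm and the slope is 0.139 rad, so both hooks are seated.
- The wrist force is about zero, so the robot is touching nothing.
- Six of the seven bystanders measured within about 3 mm of where they started. The network missed the screwdriver in the last top picture, but both other pictures show it lying there undisturbed.
- **One disagreement:** partway through the push, a picture put the carrier only about 7 mm on with almost no force. The next picture showed it past the catch, so I think the first caught it mid-slide.

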